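# Wind down the ratchet gluing press

### The arm

A 6-joint arm with a two-finger parallel gripper is mounted at the origin on the work surface. World frame = base frame: x ahead of the robot, y to its left, z up, the work surface at z = 0. Lengths are in mm, angles in rad, forces in N, time in s.
With the tool pointing down it reaches from about 275 to 1000 mm from the base axis. Payload 8.4 kg.
Tool frame: the origin (TCP) lies at the very end of the fingers, on their centre line; the grasp point (between the pads) lies behind it (r.grip_point_offset is the x of the grasp point in the tool frame, in mm); x points along the fingers, z is the direction in which the jaws open and shut, and the axes are right-handed (so a half turn about x gives the same grasp; the last joint's range is limited). The gripper opens to 85 mm and grips with 20 to 120 N. Pads are 22 mm wide; open, the fingers measure 114 mm over their backs; the gripper's body (76 mm by 85 mm) begins 54 mm behind the grasp point. The pads swing forward as they close: fully open they stand 13 mm farther back than shut.
Start: joints at [1.141, 0.353, 1.633, -0, 1.155, -0.002], TCP at [259.293, 568.678, 231.281] pointing down, gripper open.
Joint ranges: [-2.63, 2.63], [-0.92, 2.1], [0.06, 2.66], [-1.3, 4.44], [0, 2.69], [-3.02, 3.02]. Speed limits (rad/s): [2.22, 2.22, 2.79, 3.14, 3.14, 3.14].

### API

Orientations are given as [roll, pitch, yaw] about the fixed x, y, z axes, in that order (R = Rz(yaw) Ry(pitch) Rx(roll)).
In Python, from rig import r, vision, order gives the robot as it stands. The module is installed in compiled form; this text tells all that it offers.
- The arm moves only by the tool step_arm, never from a script. Its argument "rows" is a list of rows, each a list of 7 numbers: the shift along the world's x, y, z in mm, then the turn, a rotation vector about the world's x, y, z in rad, then the finger opening in mm, from 0 to 85.4. A call has exactly 8 rows; each row is the pose to reach, as a shift and turn from the pose measured when the call began; what a row does not reach only later rows make up. A row lasts 1/8 s, in which the tool goes at most 62.5 mm and 10.7 degrees, less where a joint would pass 70% of its speed; a pose out of reach is approached as far as the arm can. A call with a gripper value outside its range is refused whole. The fingers move at their own pace and stop on an object; "force" is the grip in N (left out, the last holds). Time passes only in rows, so rows that repeat a pose let the fingers close, or fill a call up. It gives the time, the measured TCP pose, the force and the opening at its end, in the units of the state.
- r.sense(): the state, without advancing time (a new reading comes with each control period).
- vision.grab_frame(name): name is "side" or "top" or "wrist"; returns (picture, depth): 480x640x3 uint8, red, green, blue; 480x640 float32, mm along the optical axis (not along the pixel's ray), 0 where there is no reading.
- vision.camera_info(name): a dict with "K" (3x3 intrinsics, pixels), "origin" and "attitude" of the camera in the world; the wrist camera has in their place "tool_from_camera" (4x4, takes a point from camera to tool coordinates, whose origin is the TCP and whose axes are the tool frame's). Camera axes: x right, y down, z forward; pixel columns grow to the right and rows downward; lengths in mm; the calibration is good to about 2 mm. A picture is of the moment at which its call begins: read the wrist's pose just before it. camera_info takes no time and is no camera call.
- order.sign_off(): hands the job in, once; it reports no verdict.
The state is a dict: "clock": time; "qpos": joint angles; "qvel": joint speeds; "joint_efforts": joint torques, N m; "eef_pos": TCP position; "tcp_rot": TCP orientation; "contact_force": force on the tool from outside, world axes, zero at the start; "wrist_torque": the same for the moment, N m; "opening": opening from 0.0 (shut) to 1.0 (fully open).
Only numpy, scipy, OpenCV 4.12 (cv2) and the standard library are available. Lean on these libraries where they do the work, as an engineer would, in place of code of your own. Each camera call takes 0.05 s, during which the arm holds its last target.

### The job

The wooden discs standing in the gluing press must be clamped, but the press's ratchet is set to loosen. Flip the small direction lever on the ratchet head over to its other stop, then work the handle back and forth by its knob to wind the pressure pad down (clockwise from above) until it bears firmly on the discs and the handle takes clearly more effort than before, about 12 N at the knob; do not go on and crush them. Then let go, with the lever left on the tightening side and the things around the press left where they are.

Things in the scene. Friction and masses are not known exactly. Their poses are not given: they have to be found in the camera images.
- press: Grey cast press fixed to the bench: base 160 x 210 x 30 mm, two steel columns 170 mm apart, crossbeam on top at 205 mm. Origin on the bench under the vertical screw axis, z up, y along the beam. Under the beam the screw carries a grey plate with a round steel pressure pad, 80 mm across, on short stiff springs. How far the pad starts above the discs is not measured (6 to 13 mm).
- head_top (a point): Centre of the top of the ratchet head, on the screw axis, 239 mm above the bench; head 84 mm across, turning with the handle. The screw lowers the pad 6 mm per radian clockwise seen from above and stays where it is left. Once the pad bears on the discs the effort at the knob rises about 0.9 N for each 0.1 rad of stroke: free about 7.5 N, well clamped 10 to 13 N, above 16 N the discs get crushed.
- handle (a joint): Handle angle (rad) about the screw axis, positive clockwise seen from above; at 0 it points along the press's own -y. Stop pins at -0.75 and +0.75, so several strokes are needed; it stays where it is left. Set to tighten, clockwise strokes turn the screw after up to 0.45 rad of lost motion (14 teeth); strokes back only click over the teeth, about 2 N at the knob. A free clockwise stroke takes about 7.5 N.
- knob_center (a point): Centre of the upright round wooden knob at the handle's end, 140 mm from the screw axis, 26 mm in diameter, from 234 to 288 mm above the bench, free to spin on its own axis. This frame turns with the handle, x outward along it.
- selector_post (a point): Point on the axis of the upright round steel post of the direction lever, 12 mm below its top; post 10 mm in diameter, standing from 248 to 278 mm above the bench. The lever lies on the ratchet head, pivots about a vertical axis on the handle's centre line 54 mm out from the screw axis and points back over the head; the post is 54 mm from the pivot, so it passes over the screw axis half-way.
- selector (a joint): Direction lever's angle (rad) relative to the handle, positive clockwise seen from above, stops at -0.4 and +0.4; stays where left. About -0.4 (start): the ratchet drives counter-clockwise and loosens. +0.4: it drives clockwise and tightens. Looking from the screw axis out along the handle, the post starts right of the handle's centre line and must go left; it takes 2 to 6 N at the post.
- discs: Glue-up of three round wooden discs, 90 mm across and 30 mm thick in all, standing loose on a wooden packing block under the pad. Origin at the centre of the underside. Not to be handled.
- glue: White glue bottle, 52 mm across, 130 mm tall, a bystander. Origin under its centre.
- spare_discs: Pile of four spare wooden discs, 90 mm across, 40 mm tall, a bystander. Origin under its centre.
- tape: Roll of tape lying flat, 96 mm across, 22 mm tall, a bystander. Origin under its centre.
- brush: Glue brush lying on the bench, a bystander.

How it is judged:
By the outcome, as a careful person would: the job done as asked, in the order asked, and still so for the second after the job is handed in, with the robot touching nothing.
It also fails if it takes over 72 s, if anything falls off the work surface, if the arm or the gripper's body presses on something with over 40 N, if the wrist force passes 120 N, or if a joint passes its speed limit or range.

## Working session

There is one attempt and no reset: what is moved stays moved. The work goes in short steps, Python scripts to look and compute and a tool call to move; the robot and the scene stay as the last step left them, time stands still between calls to the robot, and variables do not carry over. Pictures are saved under pics/ and viewed, and the job is handed in when it is done.

Besides the shell and the picture viewer there is one more tool, called by a JSON object that holds its "method" and its "body", one argument or row to a line. step_arm: Moves the arm, as the interface text tells. Its arguments: {"type":"object","properties":{"rows":{"type":"array"},"force":{"type":"number"}},"required":["rows"]}

```bash
mkdir -p pics; ls; python3 - <<'E'
from rig import r, vision, order
import cv2, numpy as np
s=r.sense(); print(s); print(r.grip_point_offset)
for n in ["side","top","wrist"]:
    i=vision.camera_info(n); print(n,i)
    p,d=vision.grab_frame(n)
    cv2.imwrite(f"pics/{n}0.png",p[:,:,::-1]); np.save(f"{n}0.npy",d)
E
```

```text
pics
{'clock': 0.0, 'qpos': array([ 1.14063302e+00,  3.53659047e-01,  1.63416273e+00, -1.40635510e-05,
        1.15518145e+00, -2.40934947e-03]), 'qvel': array([-5.28144391e-04,  5.02164136e-04, -9.43318736e-05,  4.88044249e-04,
       -1.22733608e-03, -2.40067045e-03]), 'joint_efforts': array([ 6.37581579e-04, -6.05279231e+01, -3.42065406e+01,  1.61973062e-04,
        9.61502868e-03, -1.41638969e-05]), 'eef_pos': array([259.07360125, 568.23993378, 230.54263352]), 'tcp_rot': array([-3.13488661,  1.5693857 , -1.99183855]), 'contact_force': array([-0.03215067, -0.72574826,  0.05849576]), 'wrist_torque': array([-0.03017587, -0.00032526, -0.00134604]), 'opening': 1.0015978210895924}
-18.700000000000003
side {'K': array([[614.79534526,   0.        , 326.76681567],
       [  0.        , 614.79534526, 251.74671459],
       [  0.        ,   0.        ,   1.        ]]), 'origin': array([  315.47563043, -1207.9844572 ,   918.04344222]), 'attitude': array([-2.11005938,  0.01334262, -0.21152792])}
top {'K': array([[459.41170659,   0.        , 321.51912829],
       [  0.        , 459.41170659, 244.80835045],
       [  0.        ,   0.        ,   1.        ]]), 'origin': array([ 483.19139174,    4.62279596, 1282.88446006]), 'attitude': array([-3.08329644,  0.01093019, -1.58921668])}
wrist {'K': array([[394.17896539,   0.        , 320.54701781],
       [  0.        , 394.17896539, 234.26939236],
       [  0.        ,   0.        ,   1.        ]]), 'tool_from_camera': array([[ 4.75553181e-04, -2.79166185e-01,  9.60242685e-01,
        -1.42353413e+02],
       [ 5.99478609e-04, -9.60242542e-01, -2.79166440e-01,
         6.94273682e+01],
       [ 9.99999707e-01,  7.08403438e-04, -2.89292239e-04,
        -3.95418847e-02],
       [ 0.00000000e+00,  0.00000000e+00,  0.00000000e+00,
         1.00000000e+00]])}
```

View pics/side0.png

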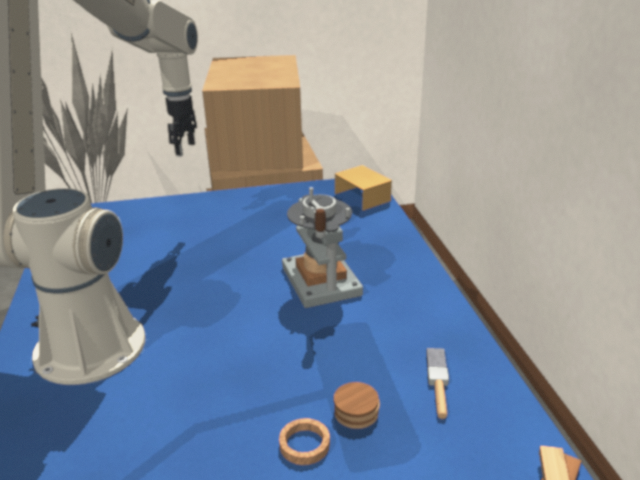

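View pics/top0.png

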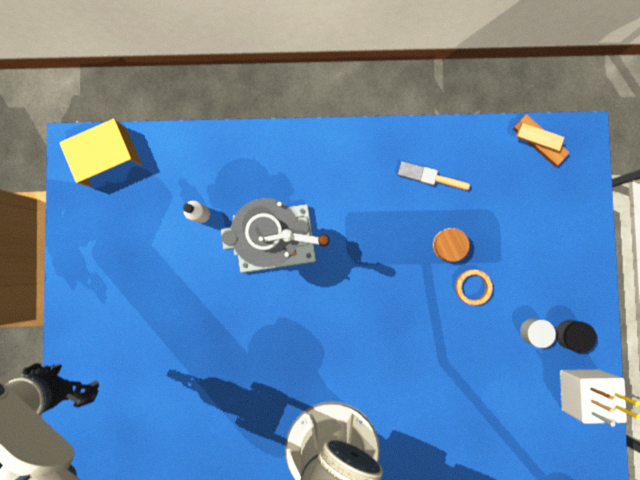

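View pics/wrist0.png

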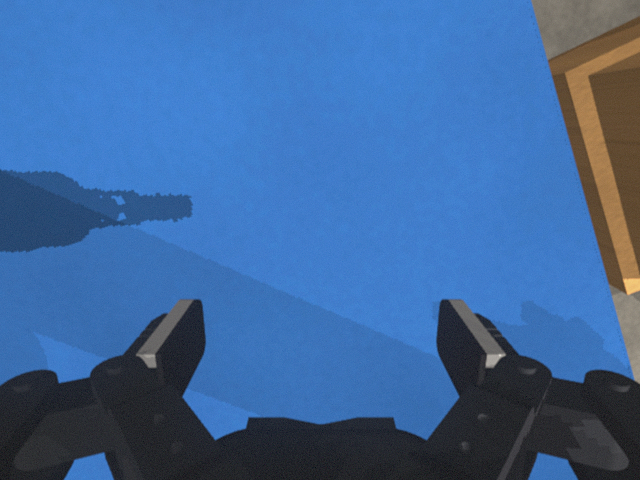

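The top view shows the press around pixel (265,235), with the handle pointing image-right to a knob near (323,240). I'll crop it larger and set up ray casting.

```bash
cat > h.py <<'E'
import numpy as np, cv2
from scipy.spatial.transform import Rotation as R
from rig import r, vision, order
def cam(n, s=None):
    i=vision.camera_info(n)
    if n=="wrist":
        s=s or r.sense()
        T=np.eye(4);T[:3,:3]=R.from_euler('xyz',s['tcp_rot']).as_matrix();T[:3,3]=s['eef_pos']
        return i['K'],T@i['tool_from_camera']
    T=np.eye(4);T[:3,:3]=R.from_euler('xyz',i['attitude']).as_matrix();T[:3,3]=i['origin'];return i['K'],T
def onz(K,T,uv,z):
    d=T[:3,:3]@(np.linalg.inv(K)@[uv[0],uv[1],1]);o=T[:3,3]
    return o+d*(z-o[2])/d[2]
def proj(K,T,p):
    c=T[:3,:3].T@(np.asarray(p)-T[:3,3]);q=K@c;return q[:2]/q[2]
E
python3 - <<'E'
from h import *
p=cv2.imread('pics/top0.png');c=p[180:290,170:350]
cv2.imwrite('pics/topc.png',cv2.resize(c,None,fx=4.4,fy=4.4,interpolation=cv2.INTER_CUBIC))
p=cv2.imread('pics/side0.png');c=p[170:320,260:400]
cv2.imwrite('pics/sidec.png',cv2.resize(c,None,fx=4,fy=4,interpolation=cv2.INTER_CUBIC))
K,T=cam('top');print(onz(K,T,(323,240),288),onz(K,T,(265,232),239),onz(K,T,(264,240),278))
d=np.load('top0.npy');print(d[240,323],d[232,250])
E
```

```text
[551.8409529   11.01949916 288.        ] [576.0639759  143.38757866 239.        ] [555.01450327 140.59961031 278.        ]
996.35443 1044.5428
```

View pics/topc.png

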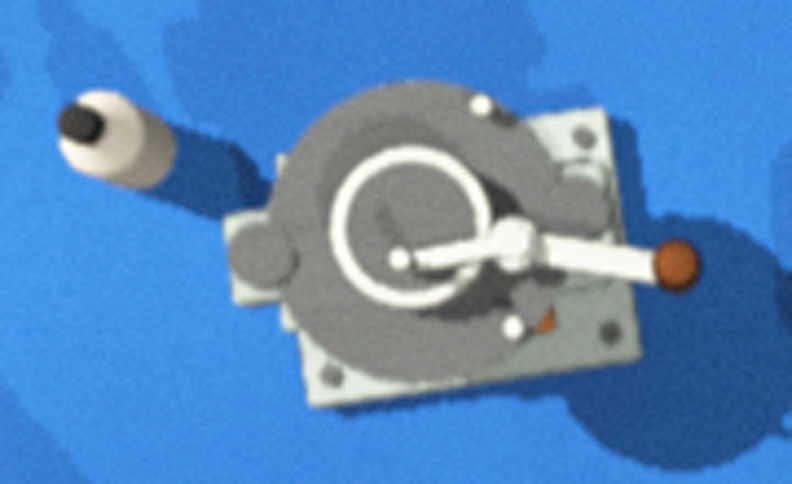

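View pics/sidec.png

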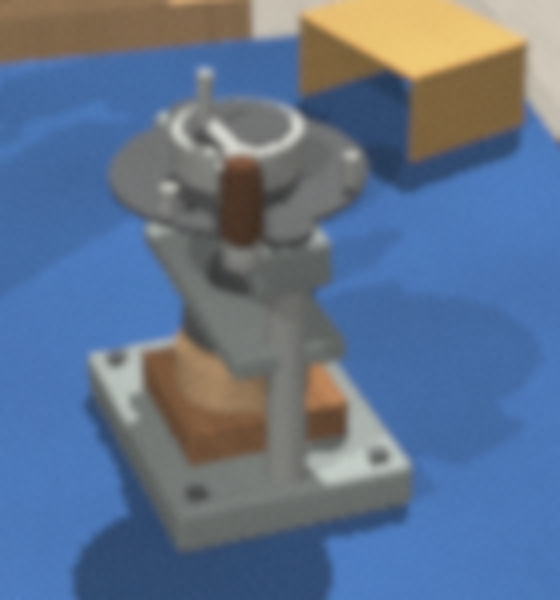

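The top crop shows these features (crop pixels):
- head ring centred at (411,227)
- lever post at (400,257), on the image-lower (right) side of the handle
- lever pivot at about (517,243)
- knob at (677,264)
- stop pins at (481,104) and (513,327)
- bottle at (105,135)

In the side crop the knob is at (240,200) and the post top at (205,72).

```bash
python3 - <<'E'
from h import *
K,T=cam('top');Ks,Ts=cam('side')
f=lambda u,v:(170+(u+.5)/4.4-.5,180+(v+.5)/4.4-.5)
g=lambda u,v:(260+(u+.5)/4-.5,170+(v+.5)/4-.5)
d=np.load('top0.npy')
for n,uv,z in [('ring',(411,227),239),('post',(400,257),278),('knob',(677,264),288),('pivot',(517,243),250),('pin1',(481,104),235),('pin2',(513,327),235),('colL',(263,255),205),('colR',(585,200),205),('c1',(310,403),30),('c2',(640,355),30),('c3',(603,108),30)]:
    q=f(*uv);a=onz(K,T,q,z);dd=d[int(round(q[1])),int(round(q[0]))]
    print(n,np.round(q,1),a.round(1),'zdepth',round((T[:3,3]+T[:3,:3]@(np.linalg.inv(K)@[*q,1])*dd)[2],1))
print('side knobtop',onz(Ks,Ts,g(242,160),288),'post',onz(Ks,Ts,g(205,70),278))
s=r.sense();M=R.from_euler('xyz',s['tcp_rot']).as_matrix();print(M.round(3),s['clock'])
E
```

```text
ring [263.  231.2] [578.  147.9 239. ] zdepth 239.2
post [260.5 238. ] [559.5 148.2 278. ] zdepth 278.1
knob [323.5 239.6] [552.7  10.  288. ] zdepth 288.9
pivot [287.1 234.8] [567.7  92.  250. ] zdepth 245.3
pin1 [278.9 203.2] [642.1 111.1 235. ] zdepth 227.3
pin2 [286.2 253.9] [525.2  96.  235. ] zdepth 226.7
colL [229.4 237.6] [567.5 232.1 205. ] zdepth 209.9
colR [302.6 225.1] [593.8  59.1 205. ] zdepth 206.4
c1 [240.1 271.2] [488.7 240.5  30. ] zdepth 30.5
c2 [315.1 260.3] [514.6  35.3  30. ] zdepth 26.4
c3 [306.7 204.2] [669.2  55.7  30. ] zdepth -4.5
side knobtop [552.57911158   7.52919649 288.        ] post [558.67147294 151.54239476 278.        ]
[[-0.    -0.91   0.415]
 [-0.001  0.415  0.91 ]
 [-1.     0.    -0.001]] 0.15
```

Checks on the measured points:

| Quantity | Measured | Expected |
|---|---|---|
| Head to knob | 140.2 mm | 140 mm |
| Pivot to post | 54.1 mm | 54 mm |
| Heights | within about 1 mm of the given values for head, post and knob tops | as given |

- **Handle angle:** about +0.33 rad.
- **Jaw axis:** I want it along the tangent, heading about -10.4°, which is a turn of -1.325 rad.

Next I move above the post.

{"method": "step_arm", "body": {
  "rows": [
    [20,-28,40,0,0,-0.15,30],
    [60,-84,80,0,0,-0.32,30],
    [105,-147,110,0,0,-0.5,30],
    [150,-210,110,0,0,-0.67,30],
    [195,-273,110,0,0,-0.85,30],
    [240,-336,110,0,0,-1.03,30],
    [280,-392,110,0,0,-1.2,30],
    [300,-420,110,0,0,-1.325,30]
  ],
  "force": 30
}}

```text
clock: 1.15
eef_pos: [526.2, 193.8, 340.3]
tcp_rot: [2.949, 1.57, 2.762]
contact_force: [0.6, 1.1, -0.0]
opening: 0.352
```

```bash
cat > look.py <<'E'
from h import *
import sys
def look(name,tag):
    s=r.sense();K,T=cam(name,s)
    p,d=vision.grab_frame(name);cv2.imwrite(f'pics/{tag}.png',p[:,:,::-1]);np.save(f'{tag}.npy',d)
    return s,K,T,p,d
if __name__=='__main__':
    s,K,T,p,d=look(sys.argv[1],sys.argv[2])
    M=R.from_euler('xyz',s['tcp_rot']).as_matrix()
    print(s['clock'],s['eef_pos'].round(1),M.round(3).tolist(),s['contact_force'].round(2),s['opening'])
    print('ring',proj(K,T,[578,147.9,239]),'post',proj(K,T,[559.5,148.2,278]),'knob',proj(K,T,[552.7,10,288]))
    np.save('T_'+sys.argv[2]+'.npy',T)
E
python3 look.py wrist w1
```

```text
1.15 [526.2 193.8 340.3] [[-0.001, 0.186, 0.983], [0.0, 0.983, -0.186], [-1.0, 0.0, -0.001]] [ 0.58  1.12 -0.01] 0.351638017125026
ring [407.43908813 284.73856916] post [389.66952235 317.01525795] knob [411.03723436 514.97470066]
```

View pics/w1.png

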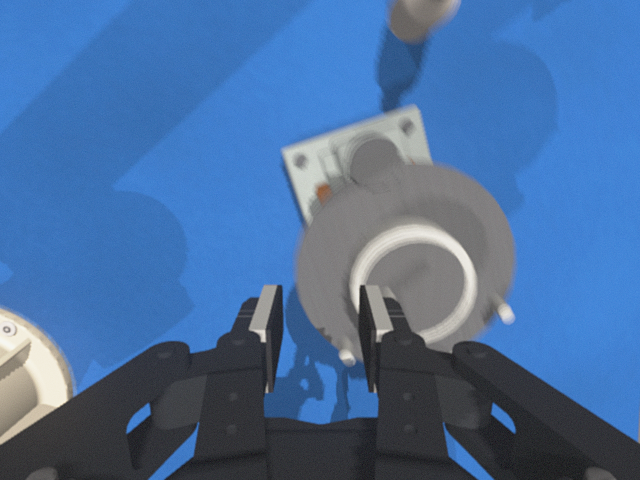

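The wrist picture was taken while still moving: the ring is near (414,280) against a predicted (407,285). I'll settle above the post and look again.

{"method": "step_arm", "body": {
  "rows": [
    [15,-20,-10,0,0,0,30],
    [33,-45,-25,0,0,0,30],
    [33,-45,-40,0,0,0,30],
    [33,-45,-40,0,0,0,30],
    [33,-45,-40,0,0,0,30],
    [33,-45,-40,0,0,0,30],
    [33,-45,-40,0,0,0,30],
    [33,-45,-40,0,0,0,30]
  ]
}}

```text
clock: 2.2
eef_pos: [562.9, 143.4, 300.5]
tcp_rot: [-0.868, 1.567, -1.063]
contact_force: [0.2, -0.4, 0.0]
opening: 0.35
```

```bash
python3 look.py wrist w2
```

```text
2.2 [562.9 143.4 300.5] [[0.002, 0.193, 0.981], [-0.003, 0.981, -0.193], [-1.0, -0.003, 0.003]] [ 0.16 -0.44  0.05] 0.35013542691522037
ring [343.39738567 240.6687275 ] post [307.70692654 273.6000729 ] knob [347.81459582 524.80081018]
```

View pics/w2.png

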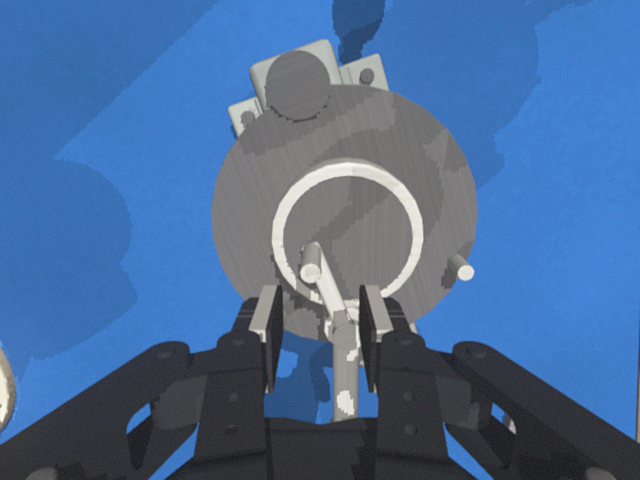

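The wrist view shows the post top at (311,272), left of the tool's middle column, and the ring centre at about (348,235). The lever runs to its pivot near (340,330).

```bash
python3 - <<'E'
from h import *
K=vision.camera_info('wrist')['K'];T=np.load('T_w2.npy')
print(onz(K,T,(311,272),278),onz(K,T,(348,234),239), r.sense()['eef_pos'])
Mi=T
M=R.from_euler('xyz',r.sense()['tcp_rot']).as_matrix()
print(M.T@(onz(K,T,(311,272),278)-r.sense()['eef_pos']))
E
```

```text
[561.1024599  148.66823134 278.        ] [581.09674449 151.12303595 239.        ] [562.86326458 143.24736157 300.38052544]
[22.358011    5.04700632 -2.83218158]
```

{"method": "step_arm", "body": {
  "rows": [
    [-1.5,7,0,0,0,0,30],
    [-1.5,7,-12,0,0,0,30],
    [-1.5,7,-26,0,0,0,30],
    [-1.5,7,-40,0,0,0,30],
    [-1.5,7,-49,0,0,0,30],
    [-1.5,7,-49,0,0,0,30],
    [-1.5,7,-49,0,0,0,30],
    [-1.5,7,-49,0,0,0,30]
  ]
}}

```text
clock: 3.25
eef_pos: [561.7, 150.3, 251.9]
tcp_rot: [-0.675, 1.567, -0.87]
contact_force: [-0.1, 0.5, -0.8]
opening: 0.35
```

```bash
python3 look.py wrist w3
```

```text
3.25 [561.7 150.3 251.9] [[0.003, 0.194, 0.981], [-0.003, 0.981, -0.194], [-1.0, -0.003, 0.003]] [-0.1   0.45 -0.82] 0.3495719939201061
ring [355.4698862  289.28199199] post [311.14618948 346.77621023] knob [361.82646694 654.41920516]
```

View pics/w3.png

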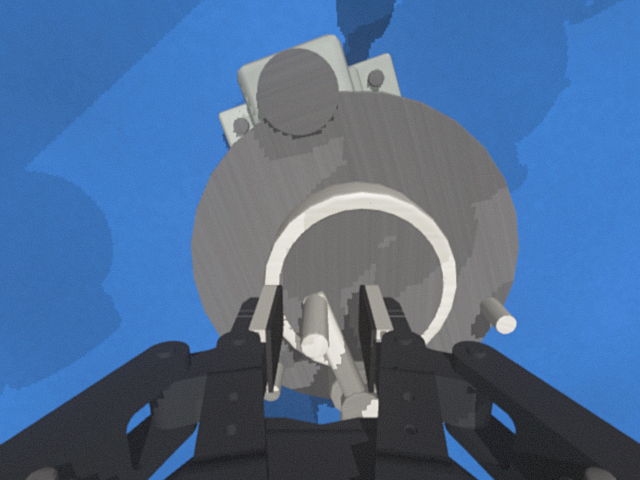

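The post (314,340) stands between the pads, so I push it along the tangent.

{"method": "step_arm", "body": {
  "rows": [
    [6,-1,0,0,0,0,30],
    [12,-2.3,0,0,0,0,30],
    [18,-3.5,0,0,0,0,30],
    [24,-4.6,0,0,0,0,30],
    [30,-5.8,0,0,0,0,30],
    [36,-7,0,0,0,0,30],
    [41,-8,0,0,0,0,30],
    [45,-8.8,0,0,0,0,30]
  ]
}}

```text
clock: 4.3
eef_pos: [606.7, 141.2, 251.7]
tcp_rot: [-0.862, 1.567, -1.057]
contact_force: [-1.9, -1.4, -0.0]
opening: 0.35
```

{"method": "step_arm", "body": {
  "rows": [
    [1,-0.2,0,0,0,0,30],
    [2,-0.4,0,0,0,0,30],
    [3,-0.6,0,0,0,0,30],
    [4,-0.8,0,0,0,0,30],
    [5,-1,0,0,0,0,30],
    [6,-1.2,0,0,0,0,30],
    [6,-1.2,0,0,0,0,30],
    [6,-1.2,0,0,0,0,30]
  ]
}}

```text
clock: 5.3
eef_pos: [609.5, 140.5, 251.4]
tcp_rot: [-2.331, 1.565, -2.526]
contact_force: [-16.3, 2.0, 6.6]
opening: 0.354
```

```bash
python3 look.py wrist w4
```

```text
5.3 [609.5 140.5 251.4] [[-0.005, 0.194, 0.981], [-0.003, 0.981, -0.194], [-1.0, -0.004, -0.004]] [-16.3    1.98   6.58] 0.35357591505096775
ring [241.38559628 288.727493  ] post [164.54387859 346.20451996] knob [241.68855136 654.48295676]
```

View pics/w4.png

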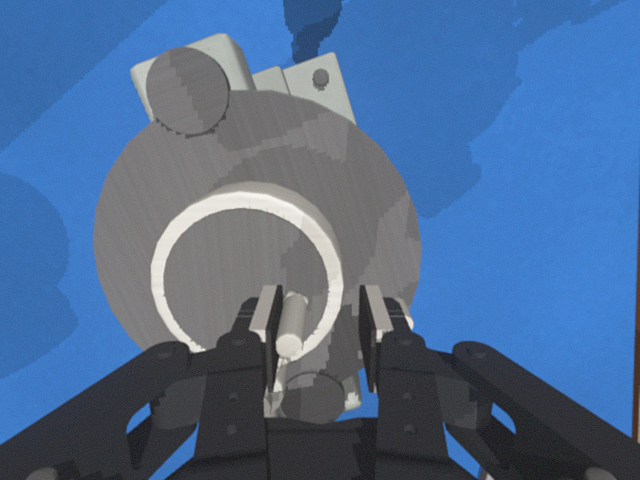

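The force stepped to 16 N with the post (290,340) now on the far side, so the lever is on its stop. I back off, lift and go above the knob.

{"method": "step_arm", "body": {
  "rows": [
    [-9,2,0,0,0,0,30],
    [-10,2,15,0,0,0,30],
    [-12,0,45,0,0,0,34],
    [-20,-30,60,0,0,0,40],
    [-35,-75,60,0,0,0,44],
    [-50,-118,60,0,0,0,44],
    [-54,-126,60,0,0,0,44],
    [-54,-126,60,0,0,0,44]
  ]
}}

```text
clock: 6.35
eef_pos: [556.2, 14.3, 312.5]
tcp_rot: [-2.074, 1.567, -2.27]
contact_force: [-0.1, 0.6, 0.4]
opening: 0.511
```

```bash
python3 look.py wrist w5; python3 look.py top t5; python3 - <<'E'
import cv2
p=cv2.imread('pics/t5.png');c=p[180:290,170:350]
cv2.imwrite('pics/t5c.png',cv2.resize(c,None,fx=4.4,fy=4.4,interpolation=cv2.INTER_CUBIC))
E
```

```text
6.35 [556.2  14.3 312.5] [[-0.002, 0.195, 0.981], [-0.003, 0.981, -0.195], [-1.0, -0.003, -0.002]] [-0.06  0.65  0.42] 0.5114929978478379
ring [308.37850132 -21.91538535] post [258.09341797 -46.49123562] knob [311.89391204 290.19339716]
6.4 [556.3  15.  312.2] [[-0.003, 0.194, 0.981], [-0.003, 0.981, -0.194], [-1.0, -0.003, -0.002]] [-0.09  0.87  0.68] 0.5145084553299898
ring [263.01710187 231.1932292 ] post [260.52179045 238.02895343] knob [323.46220462 239.59625835]
```

View pics/w5.png

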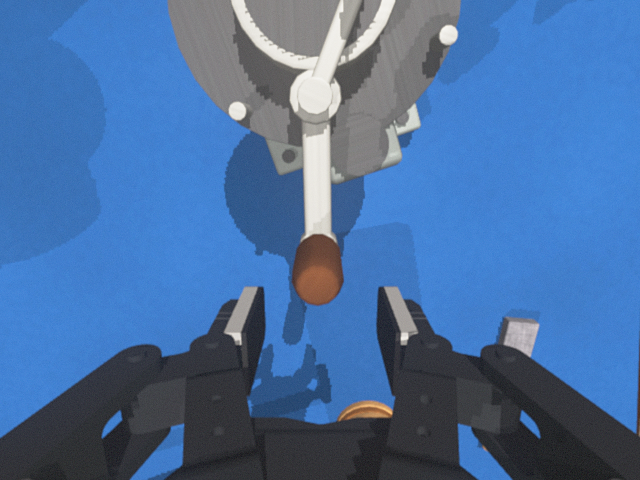

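View pics/t5c.png

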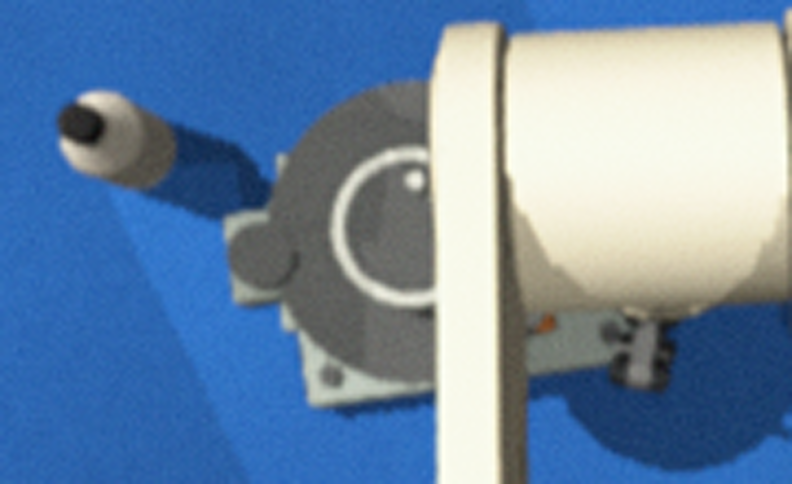

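The lever now leans the other way: its post is at (414,180) in the top crop and above the ring centre. In the wrist view the knob top is at about (318,284).

```bash
python3 - <<'E'
from h import *
K=vision.camera_info('wrist')['K'];T=np.load('T_w5.npy')
k=onz(K,T,(318,283),288);print(k, onz(K,T,(315,95),250))
s=r.sense();M=R.from_euler('xyz',s['tcp_rot']).as_matrix()
print(s['eef_pos'],M.T@(k-s['eef_pos']))
K,T=cam('top');print(onz(K,T,(170+414.5/4.4-.5,180+180.5/4.4-.5),278))
E
```

```text
[556.15738496  12.96859589 288.        ] [570.70135227  94.89946858 250.        ]
[556.23102466  15.3030659  311.93536126] [23.94206548 -2.22154163  0.44603264]
[597.99448653 140.77309863 278.        ]
```

The post measures (598,140.8), against (597.9,139.9) expected for +0.4. The knob is at (556,13) in the arm's frame, which puts the axis at about (581,150.8). I descend over the knob and close to a loose cage.

{"method": "step_arm", "body": {
  "rows": [
    [0,-2.3,-15,0,0,0,44],
    [0,-2.3,-35,0,0,0,44],
    [0,-2.3,-55,0,0,0,44],
    [0,-2.3,-68,0,0,0,40],
    [0,-2.3,-68,0,0,0,34],
    [0,-2.3,-68,0,0,0,29],
    [0,-2.3,-68,0,0,0,29],
    [0,-2.3,-68,0,0,0,29]
  ],
  "force": 20
}}

```text
clock: 7.45
eef_pos: [556.4, 13.1, 244.4]
tcp_rot: [-2.169, 1.567, -2.363]
contact_force: [-1.3, 0.4, 0.4]
opening: 0.343
```

```bash
cat > arc.py <<'E'
from h import *
import sys
C=np.array([581,150.8]);P0=-1.749;T0=0.33;RAD=140.
def state():
    s=r.sense();M=R.from_euler('xyz',s['tcp_rot']).as_matrix()
    p=s['eef_pos'];v=p[:2]-C;phi=np.arctan2(v[1],v[0])
    th=T0-(phi-P0);jaw=np.arctan2(M[1,2],M[0,2])
    rad=v/np.hypot(*v);tan=np.array([rad[1],-rad[0]]) # clockwise direction
    F=s['contact_force']
    print('clk %.2f pos %s theta %.3f rad %.1f jaw %.3f want %.3f  Ftan(resist cw) %.2f Frad %.2f Fz %.2f open %.1f'%(s['clock'],p.round(1),th,np.hypot(*v),jaw,phi+np.pi/2,-F[:2]@tan,F[:2]@rad,F[2],s['opening']*85.4))
    print('tool x',M[:,0].round(3))
    return p,jaw
if __name__=='__main__':
    p,jaw=state()
    zt=float(sys.argv[1])
    if len(sys.argv)>2:
        a,b=float(sys.argv[2]),float(sys.argv[3])
        for t in a+(b-a)*np.arange(1,9)/8:
            phi=P0-(t-T0);q=C+RAD*np.array([np.cos(phi),np.sin(phi)])
            print([round(x,1) for x in (*(q-p[:2]),zt-p[2])],0,0,round(phi+np.pi/2-jaw,3))
E
python3 arc.py 243 0.33 -0.70; python3 look.py wrist w6
```

```text
clk 7.45 pos [556.4  13.1 244.4] theta 0.329 rad 139.9 jaw -0.194 want -0.177  Ftan(resist cw) -1.34 Frad -0.17 Fz 0.40 open 29.3
tool x [-0.003 -0.003 -1.   ]
[np.float64(17.7), np.float64(-2.1), np.float64(-1.4)] 0 0 0.145
[np.float64(35.7), np.float64(-1.8), np.float64(-1.4)] 0 0 0.274
[np.float64(53.6), np.float64(0.8), np.float64(-1.4)] 0 0 0.402
[np.float64(70.9), np.float64(5.6), np.float64(-1.4)] 0 0 0.531
[np.float64(87.5), np.float64(12.6), np.float64(-1.4)] 0 0 0.66
[np.float64(103.0), np.float64(21.8), np.float64(-1.4)] 0 0 0.789
[np.float64(117.3), np.float64(32.8), np.float64(-1.4)] 0 0 0.917
[np.float64(130.0), np.float64(45.5), np.float64(-1.4)] 0 0 1.046
7.45 [556.4  13.1 244.4] [[-0.003, 0.193, 0.981], [-0.003, 0.981, -0.193], [-1.0, -0.003, -0.002]] [-1.29  0.41  0.4 ] 0.34291432870587835
ring [ 300.64843697 -100.69943476] post [ 208.89141552 -177.22945262] knob [304.88429835 383.54576999]
```

View pics/w6.png

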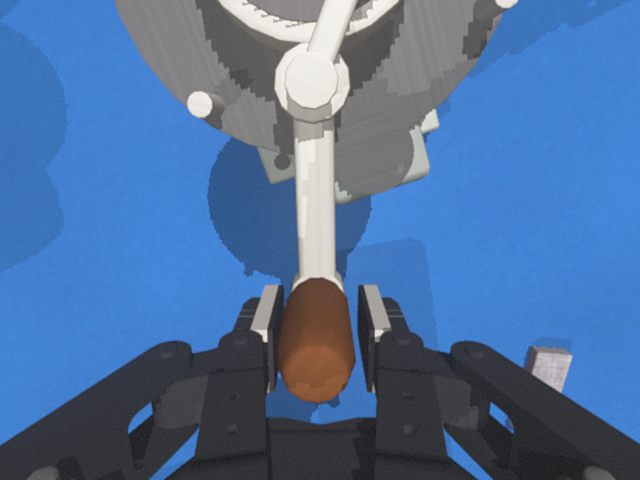

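The knob (315,340) sits between the pads with a little slack. Now the back stroke.

{"method": "step_arm", "body": {
  "rows": [
    [17.5,-2,-1,0,0,0.145,29],
    [35.5,-2,-1,0,0,0.275,29],
    [53.5,1,-1,0,0,0.4,29],
    [71,5.5,-1,0,0,0.53,29],
    [87.5,12.5,-1,0,0,0.66,29],
    [103,22,-1,0,0,0.79,29],
    [117,33,-1,0,0,0.92,29],
    [130,45.5,-1,0,0,1.045,29]
  ]
}}

```text
clock: 8.5
eef_pos: [687.0, 58.5, 243.7]
tcp_rot: [-2.083, 1.566, -1.228]
contact_force: [-0.6, -0.6, 0.8]
opening: 0.338
```

```bash
python3 arc.py 243 -0.70 0.7; python3 look.py wrist w7
```

```text
clk 8.50 pos [687.   58.5 243.7] theta -0.702 rad 140.6 jaw 0.854 want 0.854  Ftan(resist cw) -0.83 Frad -0.06 Fz 0.85 open 28.9
tool x [ 0.001 -0.004 -1.   ]
[np.float64(-18.3), np.float64(-16.8), np.float64(-0.7)] 0 0 -0.178
[np.float64(-38.7), np.float64(-30.4), np.float64(-0.7)] 0 0 -0.353
[np.float64(-61.1), np.float64(-40.3), np.float64(-0.7)] 0 0 -0.528
[np.float64(-84.8), np.float64(-46.1), np.float64(-0.7)] 0 0 -0.703
[np.float64(-109.3), np.float64(-47.6), np.float64(-0.7)] 0 0 -0.878
[np.float64(-133.6), np.float64(-44.9), np.float64(-0.7)] 0 0 -1.053
[np.float64(-157.0), np.float64(-38.0), np.float64(-0.7)] 0 0 -1.228
[np.float64(-179.0), np.float64(-27.2), np.float64(-0.7)] 0 0 -1.403
8.5 [687.   58.5 243.7] [[0.001, -0.754, 0.657], [-0.004, 0.657, 0.754], [-1.0, -0.004, -0.002]] [-0.59 -0.59  0.85] 0.3380674820771422
ring [ 306.13101367 -123.39476209] post [ 238.90760354 -322.57029708] knob [-203.0403299   120.15098727]
```

View pics/w7.png

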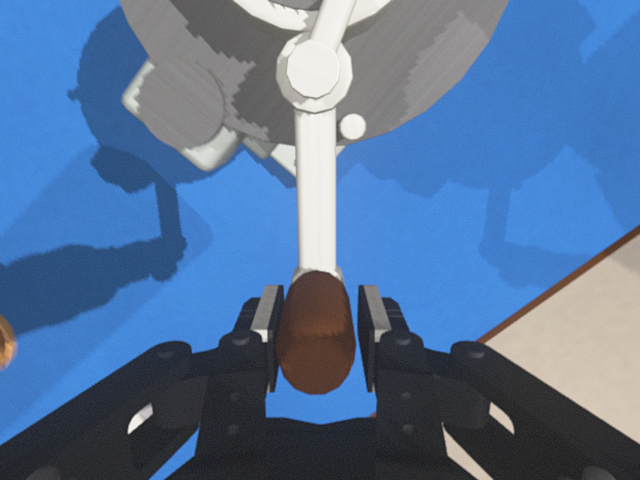

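The handle is now at about -0.70 with the stop pin just beside it. The clockwise stroke goes in portions, so I can read the force in motion.

```bash
python3 arc.py 243 -0.70 0.0
```

```text
clk 8.55 pos [688.1  59.8 243.6] theta -0.715 rad 140.6 jaw 0.861 want 0.867  Ftan(resist cw) -0.66 Frad -0.41 Fz 0.40 open 28.9
tool x [ 0.002 -0.004 -1.   ]
[np.float64(-10.3), np.float64(-10.1), np.float64(-0.6)] 0 0 -0.097
[np.float64(-19.5), np.float64(-18.2), np.float64(-0.6)] 0 0 -0.184
[np.float64(-29.3), np.float64(-25.4), np.float64(-0.6)] 0 0 -0.272
[np.float64(-39.8), np.float64(-31.8), np.float64(-0.6)] 0 0 -0.359
[np.float64(-50.8), np.float64(-37.2), np.float64(-0.6)] 0 0 -0.447
[np.float64(-62.2), np.float64(-41.6), np.float64(-0.6)] 0 0 -0.534
[np.float64(-74.0), np.float64(-45.0), np.float64(-0.6)] 0 0 -0.622
[np.float64(-86.0), np.float64(-47.4), np.float64(-0.6)] 0 0 -0.709
```

{"method": "step_arm", "body": {
  "rows": [
    [-10,-10,-0.5,0,0,-0.095,29],
    [-19.5,-18,-0.5,0,0,-0.185,29],
    [-29.5,-25.5,-0.5,0,0,-0.27,29],
    [-40,-32,-0.5,0,0,-0.36,29],
    [-51,-37,-0.5,0,0,-0.445,29],
    [-62,-41.5,-0.5,0,0,-0.535,29],
    [-74,-45,-0.5,0,0,-0.62,29],
    [-86,-47.5,-0.5,0,0,-0.71,29]
  ]
}}

```text
clock: 9.55
eef_pos: [603.4, 12.3, 243.5]
tcp_rot: [-0.963, 1.566, -0.818]
contact_force: [7.1, 1.6, -5.7]
opening: 0.341
```

```bash
python3 arc.py 243 0.0 0.7
```

```text
clk 9.55 pos [603.4  12.3 243.5] theta -0.009 rad 140.3 jaw 0.146 want 0.160  Ftan(resist cw) 7.30 Frad -0.43 Fz -5.66 open 29.1
tool x [ 0.004 -0.004 -1.   ]
[np.float64(-13.4), np.float64(-1.2), np.float64(-0.5)] 0 0 -0.081
[np.float64(-25.7), np.float64(-1.4), np.float64(-0.5)] 0 0 -0.169
[np.float64(-37.9), np.float64(-0.6), np.float64(-0.5)] 0 0 -0.256
[np.float64(-50.0), np.float64(1.3), np.float64(-0.5)] 0 0 -0.344
[np.float64(-61.9), np.float64(4.2), np.float64(-0.5)] 0 0 -0.431
[np.float64(-73.5), np.float64(8.2), np.float64(-0.5)] 0 0 -0.519
[np.float64(-84.7), np.float64(13.1), np.float64(-0.5)] 0 0 -0.606
[np.float64(-95.4), np.float64(19.1), np.float64(-0.5)] 0 0 -0.694
```

Resistance is 7.3 N, which matches the free-drive value, so the screw is turning. I continue to +0.7.

{"method": "step_arm", "body": {
  "rows": [
    [-13.5,-1,-0.5,0,0,-0.08,29],
    [-25.5,-1.5,-0.5,0,0,-0.17,29],
    [-38,-0.5,-0.5,0,0,-0.255,29],
    [-50,1.5,-0.5,0,0,-0.345,29],
    [-62,4,-0.5,0,0,-0.43,29],
    [-73.5,8,-0.5,0,0,-0.52,29],
    [-84.5,13,-0.5,0,0,-0.605,29],
    [-95.5,19,-0.5,0,0,-0.695,29]
  ]
}}

```text
clock: 10.55
eef_pos: [509.1, 30.5, 243.4]
tcp_rot: [-0.423, 1.563, -0.978]
contact_force: [6.6, -3.7, -3.7]
opening: 0.338
```

```bash
python3 arc.py 243 0.7 -0.7;python3 look.py side s8; python3 - <<'E'
import cv2
p=cv2.imread('pics/s8.png');c=p[170:320,260:400]
cv2.imwrite('pics/s8c.png',cv2.resize(c,None,fx=4,fy=4,interpolation=cv2.INTER_CUBIC))
E
```

```text
clk 10.55 pos [509.1  30.5 243.4] theta 0.691 rad 140.1 jaw -0.554 want -0.539  Ftan(resist cw) 7.55 Frad -0.21 Fz -3.68 open 28.8
tool x [ 0.004 -0.006 -1.   ]
[np.float64(20.8), np.float64(-10.1), np.float64(-0.4)] 0 0 0.181
[np.float64(44.3), np.float64(-17.0), np.float64(-0.4)] 0 0 0.356
[np.float64(68.6), np.float64(-19.7), np.float64(-0.4)] 0 0 0.531
[np.float64(93.1), np.float64(-18.1), np.float64(-0.4)] 0 0 0.706
[np.float64(116.8), np.float64(-12.3), np.float64(-0.4)] 0 0 0.881
[np.float64(139.2), np.float64(-2.5), np.float64(-0.4)] 0 0 1.056
[np.float64(159.6), np.float64(11.1), np.float64(-0.4)] 0 0 1.231
[np.float64(177.2), np.float64(28.1), np.float64(-0.4)] 0 0 1.406
10.55 [509.1  30.5 243.4] [[0.004, 0.526, 0.85], [-0.006, 0.85, -0.526], [-1.0, -0.003, 0.007]] [ 6.59 -3.69 -3.68] 0.3375909165926035
ring [319.1753331  201.20233076] post [311.46215453 187.6505071 ] knob [319.95765881 209.13553858]
```

View pics/s8c.png

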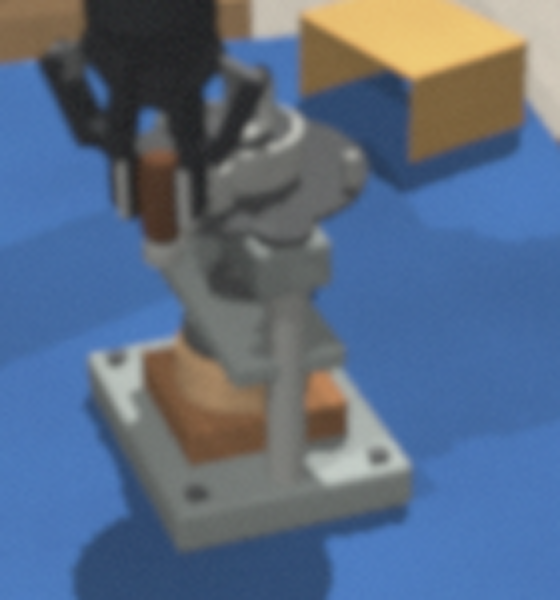

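The knob is held at (160,195). The plate has come down slightly and the force is 7.55 N, still free. Now back for a second stroke.

{"method": "step_arm", "body": {
  "rows": [
    [21,-10,0,0,0,0.18,29],
    [44.5,-17,0,0,0,0.355,29],
    [68.5,-19.5,0,0,0,0.53,29],
    [93,-18,0,0,0,0.705,29],
    [117,-12.5,0,0,0,0.88,29],
    [139,-2.5,0,0,0,1.055,29],
    [159.5,11,0,0,0,1.23,29],
    [177,28,0,0,0,1.405,29]
  ]
}}

```text
clock: 11.6
eef_pos: [685.4, 58.8, 243.5]
tcp_rot: [-0.59, 1.564, 0.261]
contact_force: [-0.5, -1.2, 0.2]
opening: 0.338
```

```bash
python3 arc.py 243 -0.7 -0.2
```

```text
clk 11.60 pos [685.4  58.8 243.5] theta -0.696 rad 139.1 jaw 0.851 want 0.848  Ftan(resist cw) -1.25 Frad 0.38 Fz 0.22 open 28.8
tool x [ 0.006  0.002 -1.   ]
[np.float64(-5.0), np.float64(-6.6), np.float64(-0.5)] 0 0 -0.062
[np.float64(-11.4), np.float64(-12.6), np.float64(-0.5)] 0 0 -0.124
[np.float64(-18.1), np.float64(-18.2), np.float64(-0.5)] 0 0 -0.187
[np.float64(-25.1), np.float64(-23.4), np.float64(-0.5)] 0 0 -0.249
[np.float64(-32.5), np.float64(-28.1), np.float64(-0.5)] 0 0 -0.312
[np.float64(-40.1), np.float64(-32.4), np.float64(-0.5)] 0 0 -0.374
[np.float64(-48.0), np.float64(-36.1), np.float64(-0.5)] 0 0 -0.437
[np.float64(-56.1), np.float64(-39.4), np.float64(-0.5)] 0 0 -0.499
```

{"method": "step_arm", "body": {
  "rows": [
    [-5,-6.5,-0.5,0,0,-0.06,29],
    [-11.5,-12.5,-0.5,0,0,-0.125,29],
    [-18,-18,-0.5,0,0,-0.185,29],
    [-25,-23.5,-0.5,0,0,-0.25,29],
    [-32.5,-28,-0.5,0,0,-0.31,29],
    [-40,-32.5,-0.5,0,0,-0.375,29],
    [-48,-36,-0.5,0,0,-0.435,29],
    [-56,-39.5,-0.5,0,0,-0.5,29]
  ]
}}

```text
clock: 12.6
eef_pos: [630.9, 19.6, 243.4]
tcp_rot: [-0.385, 1.56, -0.037]
contact_force: [8.0, 2.3, -4.0]
opening: 0.343
```

```bash
python3 arc.py 243 -0.2 0.1
```

```text
clk 12.60 pos [630.9  19.6 243.4] theta -0.212 rad 140.4 jaw 0.348 want 0.363  Ftan(resist cw) 8.23 Frad 0.72 Fz -4.01 open 29.3
tool x [ 0.011 -0.    -1.   ]
[np.float64(-6.6), np.float64(-1.9), np.float64(-0.4)] 0 0 -0.034
[np.float64(-11.7), np.float64(-3.4), np.float64(-0.4)] 0 0 -0.071
[np.float64(-16.7), np.float64(-4.8), np.float64(-0.4)] 0 0 -0.109
[np.float64(-21.9), np.float64(-5.9), np.float64(-0.4)] 0 0 -0.146
[np.float64(-27.0), np.float64(-6.9), np.float64(-0.4)] 0 0 -0.184
[np.float64(-32.2), np.float64(-7.6), np.float64(-0.4)] 0 0 -0.221
[np.float64(-37.4), np.float64(-8.2), np.float64(-0.4)] 0 0 -0.259
[np.float64(-42.7), np.float64(-8.6), np.float64(-0.4)] 0 0 -0.296
```

{"method": "step_arm", "body": {
  "rows": [
    [-6.5,-2,-0.5,0,0,-0.035,29],
    [-11.5,-3.5,-0.5,0,0,-0.07,29],
    [-16.5,-5,-0.5,0,0,-0.11,29],
    [-22,-6,-0.5,0,0,-0.145,29],
    [-27,-7,-0.5,0,0,-0.185,29],
    [-32,-7.5,-0.5,0,0,-0.22,29],
    [-37.5,-8,-0.5,0,0,-0.26,29],
    [-42.5,-8.5,-0.5,0,0,-0.295,29]
  ]
}}

```text
clock: 13.6
eef_pos: [590.7, 11.1, 243.4]
tcp_rot: [-0.239, 1.555, -0.187]
contact_force: [10.0, 1.4, -6.5]
opening: 0.342
```

```bash
python3 arc.py 243 0.1 0.3
```

```text
clk 13.60 pos [590.7  11.1 243.4] theta 0.082 rad 140.0 jaw 0.051 want 0.069  Ftan(resist cw) 10.09 Frad -0.66 Fz -6.45 open 29.2
tool x [ 0.016 -0.003 -1.   ]
[np.float64(-6.0), np.float64(-0.2), np.float64(-0.4)] 0 0 -0.024
[np.float64(-9.5), np.float64(-0.3), np.float64(-0.4)] 0 0 -0.049
[np.float64(-13.0), np.float64(-0.3), np.float64(-0.4)] 0 0 -0.074
[np.float64(-16.5), np.float64(-0.1), np.float64(-0.4)] 0 0 -0.099
[np.float64(-20.0), np.float64(0.1), np.float64(-0.4)] 0 0 -0.124
[np.float64(-23.4), np.float64(0.4), np.float64(-0.4)] 0 0 -0.149
[np.float64(-26.9), np.float64(0.8), np.float64(-0.4)] 0 0 -0.174
[np.float64(-30.4), np.float64(1.2), np.float64(-0.4)] 0 0 -0.199
```

Resistance has risen to 10.1 N, so the pad bears on the discs. About 0.2 rad more should give roughly 12 N.

{"method": "step_arm", "body": {
  "rows": [
    [-6,0,-0.5,0,0,-0.025,29],
    [-9.5,0,-0.5,0,0,-0.05,29],
    [-13,0,-0.5,0,0,-0.075,29],
    [-16.5,0,-0.5,0,0,-0.1,29],
    [-20,0,-0.5,0,0,-0.125,29],
    [-23.5,0.5,-0.5,0,0,-0.15,29],
    [-27,1,-0.5,0,0,-0.175,29],
    [-30.5,1,-0.5,0,0,-0.2,29]
  ]
}}

```text
clock: 14.6
eef_pos: [562.9, 11.8, 243.3]
tcp_rot: [-0.137, 1.549, -0.287]
contact_force: [11.9, -0.7, -7.6]
opening: 0.338
```

```bash
python3 arc.py 243 0.3 0.4
```

```text
clk 14.60 pos [562.9  11.8 243.3] theta 0.281 rad 140.2 jaw -0.150 want -0.129  Ftan(resist cw) 11.90 Frad -0.81 Fz -7.60 open 28.9
tool x [ 0.021 -0.006 -1.   ]
[np.float64(-4.3), np.float64(0.8), np.float64(-0.3)] 0 0 -0.011
[np.float64(-6.1), np.float64(1.1), np.float64(-0.3)] 0 0 -0.023
[np.float64(-7.8), np.float64(1.4), np.float64(-0.3)] 0 0 -0.036
[np.float64(-9.5), np.float64(1.7), np.float64(-0.3)] 0 0 -0.048
[np.float64(-11.2), np.float64(2.1), np.float64(-0.3)] 0 0 -0.061
[np.float64(-12.9), np.float64(2.5), np.float64(-0.3)] 0 0 -0.073
[np.float64(-14.6), np.float64(2.9), np.float64(-0.3)] 0 0 -0.086
[np.float64(-16.3), np.float64(3.3), np.float64(-0.3)] 0 0 -0.098
```

The reading is 11.9 N at the knob, which is on target. I unload, open the fingers, lift and move clear.

{"method": "step_arm", "body": {
  "rows": [
    [1.5,0,0,0,0,0,36],
    [1.5,0,0,0,0,0,46],
    [1,0,0,0,0,0,50],
    [1,0,5,0,0,0,50],
    [1,0,25,0,0,0,50],
    [1,0,50,0,0,0,50],
    [1,0,80,0,0,0,50],
    [1,0,110,0,0,0,50]
  ]
}}

```text
clock: 15.6
eef_pos: [563.5, 11.6, 354.4]
tcp_rot: [-0.139, 1.549, -0.289]
contact_force: [0.9, -0.2, -0.6]
opening: 0.591
```

{"method": "step_arm", "body": {
  "rows": [
    [-20,-20,10,0,0,0,50],
    [-50,-55,20,0,0,0,50],
    [-85,-95,20,0,0,0,50],
    [-120,-135,20,0,0,0,50],
    [-150,-175,20,0,0,0,50],
    [-170,-200,20,0,0,0,50],
    [-170,-200,20,0,0,0,50],
    [-170,-200,20,0,0,0,50]
  ]
}}

```text
clock: 16.6
eef_pos: [393.7, -188.1, 374.6]
tcp_rot: [-0.119, 1.549, -0.27]
contact_force: [-0.1, 1.0, 0.0]
opening: 0.585
```

```bash
python3 look.py top t9; python3 look.py side s9; python3 - <<'E'
import cv2, numpy as np
p=cv2.imread('pics/t9.png');c=p[180:290,170:350]
a=cv2.resize(c,None,fx=4.4,fy=4.4,interpolation=cv2.INTER_CUBIC)
cv2.imwrite('pics/t9c.png',a)
p=cv2.imread('pics/s9.png');c=p[170:320,260:400]
cv2.imwrite('pics/s9c.png',cv2.resize(c,None,fx=4,fy=4,interpolation=cv2.INTER_CUBIC))
E
```

```text
16.6 [ 393.7 -188.1  374.6] [[0.021, 0.151, 0.988], [-0.006, 0.989, -0.151], [-1.0, -0.003, 0.022]] [-0.05  0.97  0.02] 0.5849095697485931
ring [263.01710187 231.1932292 ] post [260.52179045 238.02895343] knob [323.46220462 239.59625835]
16.65 [ 393.9 -187.9  374.5] [[0.021, 0.15, 0.988], [-0.006, 0.989, -0.15], [-1.0, -0.003, 0.021]] [-0.13  0.35  0.38] 0.5840030570994807
ring [319.1753331  201.20233076] post [311.46215453 187.6505071 ] knob [319.95765881 209.13553858]
```

View pics/t9.png

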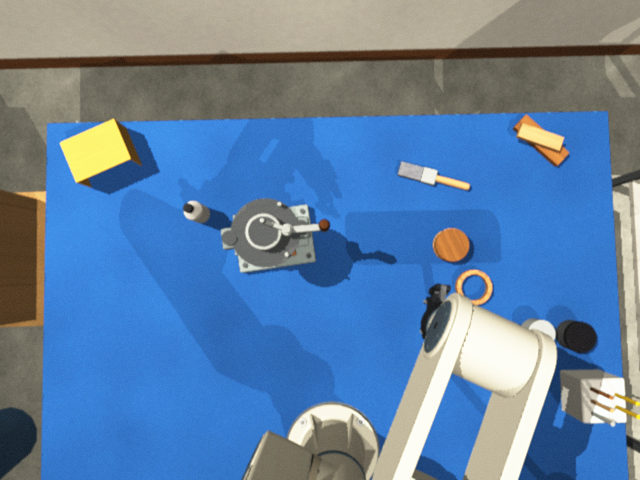

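View pics/t9c.png

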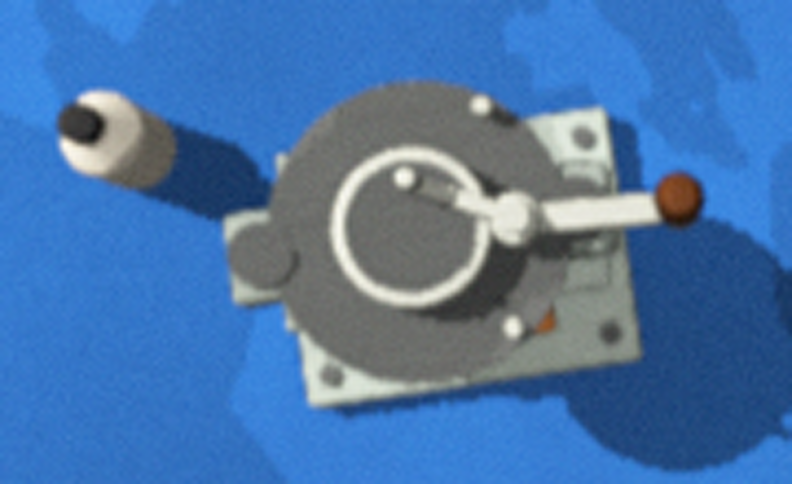

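View pics/s9c.png

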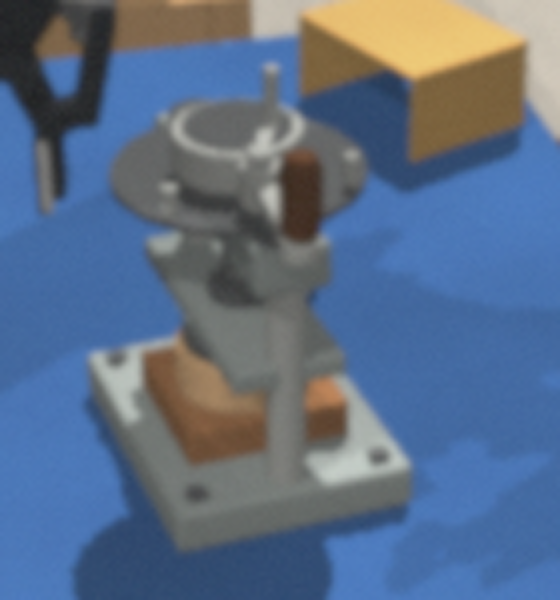

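The top crop shows the post at (405,178), still on the tightening side, and the bystanders where they were. The knob is at (680,198), though, so the handle isn't where I released it. I'll measure that before going on.

```bash
python3 - <<'E'
from h import *
import arc
K,T=cam('top')
f=lambda u,v:(170+(u+.5)/4.4-.5,180+(v+.5)/4.4-.5)
c0=onz(K,T,f(411,227),239)[:2]
for n,uv in [('start',(677,264)),('now',(680,198))]:
    k=onz(K,T,f(*uv),288);v=k[:2]-c0;phi=np.arctan2(v[1],v[0]);print(n,k.round(1),np.hypot(*v).round(1),'theta',round(0.33-(phi+1.749),3))
# plate height/side depth: compare side depth before and after
a=np.load('side0.npy')
import os
b=np.load('s9.npy');c=np.load('s8.npy')
Ks,Ts=cam('side')
for n,d in (('0',a),('8',c),('9',b)):
    for uv in [(318,252),(322,255),(314,248),(312,258)]:
        p=Ts[:3,3]+Ts[:3,:3]@(np.linalg.inv(Ks)@[*uv,1])*d[uv[1],uv[0]]
        print(n,uv,p.round(1))
E
```

```text
start [552.7  10.  288. ] 140.2 theta 0.333
now [585.3   7.9 288. ] 140.2 theta 0.099
0 (318, 252) [560.2  85.8 130. ]
0 (322, 255) [567.3  71.2 128.8]
0 (314, 248) [554.2 107.2 130.1]
0 (312, 258) [553.4 136.   83.4]
8 (318, 252) [561.9  94.8 124.4]
8 (322, 255) [568.9  79.4 123.7]
8 (314, 248) [556.6 120.2 122.3]
8 (312, 258) [551.  122.6  91.7]
9 (318, 252) [563.3 102.4 119.9]
9 (322, 255) [571.1  90.5 116.9]
9 (314, 248) [557.2 123.8 120.1]
9 (312, 258) [545.5  91.6 111. ]
```

The handle now reads θ≈0.10, against about 0.28 at release. The plate heights read 130, then 124, then 119–120 mm, so the plate is still down. I can't yet tell whether only the handle swung back in the ratchet's play or the screw turned with it. A gentle re-push, stopping at 12 N, will show whether the clamp held.

{"method": "step_arm", "body": {
  "rows": [
    [30,30,-5,0.006,0.021,0.03,46],
    [70,72,-20,0.006,0.021,0.08,46],
    [110,113,-40,0.006,0.021,0.12,46],
    [150,154,-60,0.006,0.021,0.17,46],
    [182,187,-64,0.006,0.021,0.2,46],
    [194,199,-64,0.006,0.021,0.2,46],
    [194,199,-64,0.006,0.021,0.2,46],
    [194,199,-64,0.006,0.021,0.2,46]
  ]
}}

```text
clock: 17.7
eef_pos: [587.3, 10.6, 310.6]
tcp_rot: [1.684, 1.569, 1.733]
contact_force: [-0.7, 0.5, 0.8]
opening: 0.534
```

```bash
python3 arc.py 243; python3 look.py wrist w10
```

```text
clk 17.70 pos [587.3  10.6 310.6] theta 0.107 rad 140.3 jaw 0.050 want 0.045  Ftan(resist cw) -0.73 Frad -0.49 Fz 0.81 open 45.6
tool x [-0.     0.002 -1.   ]
17.7 [587.3  10.6 310.6] [[-0.0, -0.05, 0.999], [0.002, 0.999, 0.05], [-1.0, 0.002, -0.0]] [-0.75  0.46  0.81] 0.5344230280846636
ring [312.81355973 -28.17067058] post [261.9898277  -69.17564167] knob [240.95223282 279.1387352 ]
```

View pics/w10.png

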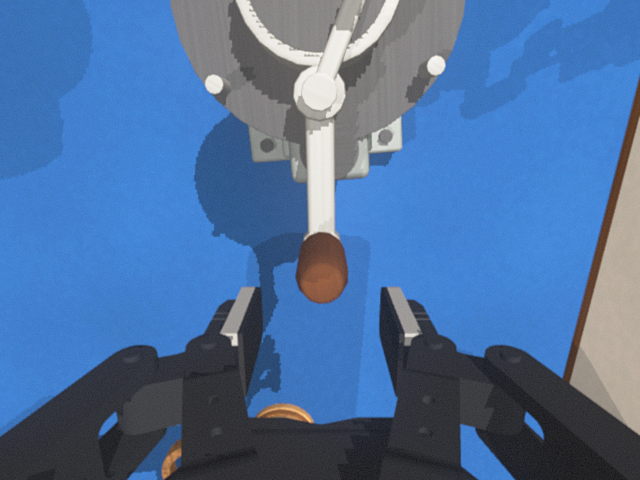

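The knob top is at (322,283), centred between the jaws. I descend and cage it again.

{"method": "step_arm", "body": {
  "rows": [
    [0,0,-15,0,0,0,46],
    [0,0,-35,0,0,0,46],
    [0,0,-55,0,0,0,46],
    [0,0,-67,0,0,0,40],
    [0,0,-67,0,0,0,34],
    [0,0,-67,0,0,0,29],
    [0,0,-67,0,0,0,29],
    [0,0,-67,0,0,0,29]
  ]
}}

```text
clock: 18.75
eef_pos: [587.6, 10.4, 244.4]
tcp_rot: [1.066, 1.569, 1.115]
contact_force: [-0.1, 0.3, 0.0]
opening: 0.335
```

```bash
python3 arc.py 243 0.107 0.18
```

```text
clk 18.75 pos [587.6  10.4 244.4] theta 0.105 rad 140.6 jaw 0.049 want 0.047  Ftan(resist cw) -0.11 Frad -0.35 Fz 0.02 open 28.6
tool x [ 0.001  0.002 -1.   ]
[np.float64(-1.6), np.float64(0.5), np.float64(-1.4)] 0 0 -0.014
[np.float64(-2.8), np.float64(0.5), np.float64(-1.4)] 0 0 -0.023
[np.float64(-4.1), np.float64(0.4), np.float64(-1.4)] 0 0 -0.032
[np.float64(-5.4), np.float64(0.4), np.float64(-1.4)] 0 0 -0.041
[np.float64(-6.7), np.float64(0.4), np.float64(-1.4)] 0 0 -0.05
[np.float64(-8.0), np.float64(0.4), np.float64(-1.4)] 0 0 -0.059
[np.float64(-9.2), np.float64(0.4), np.float64(-1.4)] 0 0 -0.068
[np.float64(-10.5), np.float64(0.5), np.float64(-1.4)] 0 0 -0.077
```

{"method": "step_arm", "body": {
  "rows": [
    [-1.5,0.5,-1,0,0,-0.015,29],
    [-3,0.5,-1,0,0,-0.025,29],
    [-4,0.5,-1,0,0,-0.03,29],
    [-5.5,0.5,-1,0,0,-0.04,29],
    [-6.5,0.5,-1,0,0,-0.05,29],
    [-8,0.5,-1,0,0,-0.06,29],
    [-9,0.5,-1,0,0,-0.07,29],
    [-10.5,0.5,-1,0,0,-0.075,29]
  ]
}}

```text
clock: 19.75
eef_pos: [577.6, 10.9, 243.6]
tcp_rot: [0.69, 1.568, 0.664]
contact_force: [6.6, -0.4, 0.3]
opening: 0.34
```

```bash
python3 arc.py 243 0.18 0.25
```

```text
clk 19.75 pos [577.6  10.9 243.6] theta 0.176 rad 139.9 jaw -0.026 want -0.024  Ftan(resist cw) 6.60 Frad 0.26 Fz 0.29 open 29.0
tool x [ 0.002  0.002 -1.   ]
[np.float64(-1.8), np.float64(-0.0), np.float64(-0.6)] 0 0 -0.011
[np.float64(-3.0), np.float64(0.0), np.float64(-0.6)] 0 0 -0.019
[np.float64(-4.2), np.float64(0.1), np.float64(-0.6)] 0 0 -0.028
[np.float64(-5.4), np.float64(0.2), np.float64(-0.6)] 0 0 -0.037
[np.float64(-6.7), np.float64(0.2), np.float64(-0.6)] 0 0 -0.046
[np.float64(-7.9), np.float64(0.3), np.float64(-0.6)] 0 0 -0.054
[np.float64(-9.1), np.float64(0.4), np.float64(-0.6)] 0 0 -0.063
[np.float64(-10.3), np.float64(0.6), np.float64(-0.6)] 0 0 -0.072
```

6.6 N after 0.07 rad, rising steeply: the handle is winding up a compliant ratchet against a screw that stayed put. A little further.

{"method": "step_arm", "body": {
  "rows": [
    [-2,0,-0.5,0,0,-0.01,29],
    [-3,0,-0.5,0,0,-0.02,29],
    [-4,0,-0.5,0,0,-0.03,29],
    [-5.5,0,-0.5,0,0,-0.04,29],
    [-6.5,0,-0.5,0,0,-0.045,29],
    [-8,0.5,-0.5,0,0,-0.055,29],
    [-9,0.5,-0.5,0,0,-0.06,29],
    [-10,0.5,-0.5,0,0,-0.07,29]
  ]
}}

```text
clock: 20.75
eef_pos: [569.1, 11.4, 243.6]
tcp_rot: [0.378, 1.564, 0.281]
contact_force: [9.1, 0.2, -1.1]
opening: 0.34
```

```bash
python3 arc.py 243 0.25 0.29
```

```text
clk 20.75 pos [569.1  11.4 243.6] theta 0.237 rad 139.9 jaw -0.097 want -0.085  Ftan(resist cw) 9.05 Frad -0.97 Fz -1.07 open 29.0
tool x [ 0.006  0.002 -1.   ]
[np.float64(-2.6), np.float64(0.1), np.float64(-0.6)] 0 0 -0.006
[np.float64(-3.3), np.float64(0.2), np.float64(-0.6)] 0 0 -0.011
[np.float64(-4.0), np.float64(0.3), np.float64(-0.6)] 0 0 -0.016
[np.float64(-4.6), np.float64(0.4), np.float64(-0.6)] 0 0 -0.021
[np.float64(-5.3), np.float64(0.5), np.float64(-0.6)] 0 0 -0.026
[np.float64(-6.0), np.float64(0.5), np.float64(-0.6)] 0 0 -0.031
[np.float64(-6.7), np.float64(0.6), np.float64(-0.6)] 0 0 -0.036
[np.float64(-7.4), np.float64(0.7), np.float64(-0.6)] 0 0 -0.041
```

{"method": "step_arm", "body": {
  "rows": [
    [-2,0,-0.5,0,0,-0.005,29],
    [-3,0,-0.5,0,0,-0.01,29],
    [-4,0,-0.5,0,0,-0.015,29],
    [-4.5,0.5,-0.5,0,0,-0.02,29],
    [-5.5,0.5,-0.5,0,0,-0.025,29],
    [-6,0.5,-0.5,0,0,-0.03,29],
    [-6.5,0.5,-0.5,0,0,-0.035,29],
    [-7.5,0.5,-0.5,0,0,-0.04,29]
  ]
}}

```text
clock: 21.75
eef_pos: [563.7, 11.8, 243.6]
tcp_rot: [0.262, 1.56, 0.125]
contact_force: [12.3, -0.2, -2.5]
opening: 0.34
```

```bash
python3 arc.py 243 0.29 0.32
```

```text
clk 21.75 pos [563.7  11.8 243.6] theta 0.276 rad 140.1 jaw -0.137 want -0.124  Ftan(resist cw) 12.22 Frad -1.30 Fz -2.55 open 29.0
tool x [ 0.011  0.001 -1.   ]
[np.float64(-2.5), np.float64(0.4), np.float64(-0.6)] 0 0 -0.005
[np.float64(-3.0), np.float64(0.5), np.float64(-0.6)] 0 0 -0.008
[np.float64(-3.5), np.float64(0.5), np.float64(-0.6)] 0 0 -0.012
[np.float64(-4.0), np.float64(0.6), np.float64(-0.6)] 0 0 -0.016
[np.float64(-4.6), np.float64(0.7), np.float64(-0.6)] 0 0 -0.02
[np.float64(-5.1), np.float64(0.8), np.float64(-0.6)] 0 0 -0.023
[np.float64(-5.6), np.float64(0.9), np.float64(-0.6)] 0 0 -0.027
[np.float64(-6.1), np.float64(1.0), np.float64(-0.6)] 0 0 -0.031
```

12.2 N at the same angle (0.276) as before, so the clamp held and only the ratchet unwinds on release. This time I let the handle back gently, then open and lift away.

{"method": "step_arm", "body": {
  "rows": [
    [5,-0.5,0,0,0,0.035,29],
    [10,-1,0,0,0,0.07,29],
    [15,-1,0,0,0,0.105,29],
    [20,-1,0,0,0,0.14,29],
    [24,-1,0,0,0,0.175,29],
    [24,-1,0,0,0,0.175,36],
    [24,-1,0,0,0,0.175,46],
    [24,-1,0,0,0,0.175,46]
  ]
}}

```text
clock: 22.75
eef_pos: [587.4, 10.8, 243.5]
tcp_rot: [0.279, 1.56, 0.316]
contact_force: [-0.3, -0.2, -0.8]
opening: 0.536
```

{"method": "step_arm", "body": {
  "rows": [
    [0,0,10,0,0,0,46],
    [0,0,35,0,0,0,46],
    [0,0,70,0,0,0,46],
    [0,0,105,0,0,0,46],
    [-20,-20,125,0,0,0,46],
    [-60,-60,130,0,0,0,46],
    [-100,-100,130,0,0,0,46],
    [-140,-140,130,0,0,0,46]
  ]
}}

```text
clock: 23.75
eef_pos: [446.0, -130.1, 374.4]
tcp_rot: [0.198, 1.559, 0.236]
contact_force: [1.8, -0.9, 0.2]
opening: 0.537
```

{"method": "step_arm", "body": {
  "rows": [
    [-25,-30,0,0,0,0,46],
    [-40,-60,0,0,0,0,46],
    [-40,-70,0,0,0,0,46],
    [-40,-70,0,0,0,0,46],
    [-40,-70,0,0,0,0,46],
    [-40,-70,0,0,0,0,46],
    [-40,-70,0,0,0,0,46],
    [-40,-70,0,0,0,0,46]
  ]
}}

```text
clock: 24.75
eef_pos: [406.2, -199.8, 374.4]
tcp_rot: [0.202, 1.559, 0.241]
contact_force: [0.8, 0.0, -0.3]
opening: 0.539
```

```bash
python3 look.py top t11; python3 look.py side s11; python3 - <<'E'
import cv2, numpy as np
from h import *
p=cv2.imread('pics/t11.png');c=p[180:290,170:350]
cv2.imwrite('pics/t11c.png',cv2.resize(c,None,fx=4.4,fy=4.4,interpolation=cv2.INTER_CUBIC))
a=cv2.imread('pics/top0.png')
# bystander check: difference top0 vs now in their regions
for n,(u0,v0,u1,v1) in dict(glue=(175,195,215,230),spare=(430,225,475,265),tape=(450,265,500,310),brush=(390,155,475,195)).items():
    A,B=a[v0:v1,u0:u1].astype(int),p[v0:v1,u0:u1].astype(int);print(n,np.abs(A-B).mean().round(1))
b=np.load('s11.npy');Ks,Ts=cam('side')
for uv in [(318,252),(322,255),(314,248)]:
    print((Ts[:3,3]+Ts[:3,:3]@(np.linalg.inv(Ks)@[*uv,1])*b[uv[1],uv[0]]).round(1))
E
```

```text
24.75 [ 406.2 -199.8  374.4] [[0.011, -0.039, 0.999], [0.003, 0.999, 0.038], [-1.0, 0.002, 0.011]] [ 0.82  0.04 -0.27] 0.5387864091219876
ring [263.01710187 231.1932292 ] post [260.52179045 238.02895343] knob [323.46220462 239.59625835]
24.8 [ 406.1 -199.9  374.4] [[0.011, -0.038, 0.999], [0.003, 0.999, 0.038], [-1.0, 0.002, 0.011]] [-0.16 -0.28  0.2 ] 0.5367015220055987
ring [319.1753331  201.20233076] post [311.46215453 187.6505071 ] knob [319.95765881 209.13553858]
glue 25.7
spare 13.4
tape 48.8
brush 14.4
[563.9 105.4 118. ]
[571.2  90.7 116.7]
[557.7 126.4 118.5]
```

View pics/t11c.png

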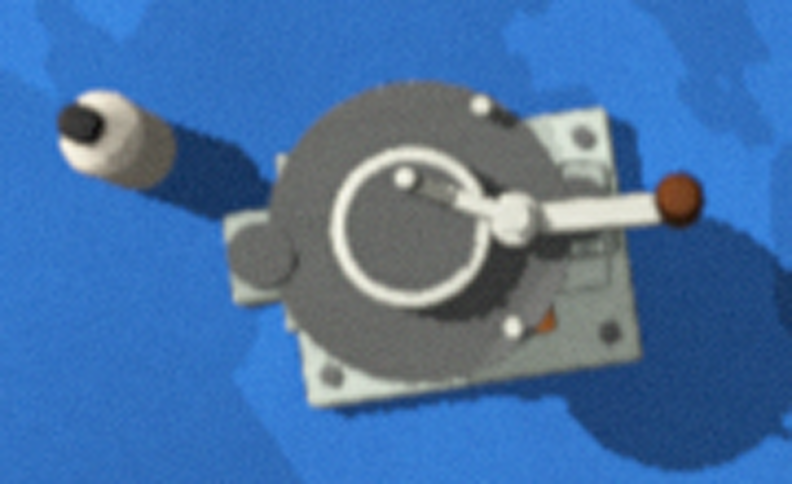

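View pics/s11.png

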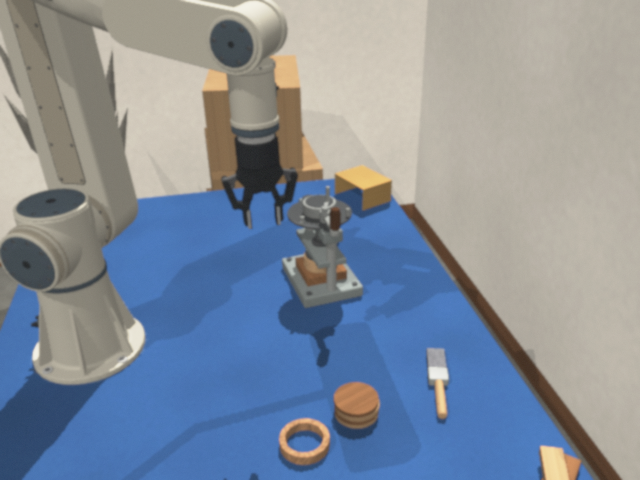

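In the side view the tape (305,442), spare discs (357,405) and brush (438,385) are where they began, and the bottle hasn't moved in the top view. The lever is on its tightening stop, the handle is at rest and the arm is clear. The pixel-difference check on the bystander areas did not come out clean (13–49), because shadows changed and the arm covers the tape from above, so I rely on the positions seen. Handing in.

```bash
python3 -c "
from rig import order
print(order.sign_off())"
```

```text
the job is handed in; nothing more can be done
None
```

The discs are clamped at about 12 N at the knob, the lever is on its tightening stop, and the job is handed in at about 25 s. The arm is well clear of everything.

- **Lever:** I pushed it to its other stop, with 16 N on the post when it hit. The post then measured (598, 141), against (598, 140) expected for +0.4. It was still on that side in the last picture.
- **Winding down:** It took two clockwise strokes. The effort at the knob was 7.3–7.6 N while free, then 8.2, 10.1 and finally 11.9 N once the pad bore on the discs.
- **After the first release:** The handle swung back about 0.18 rad, which I had not expected. I pushed it again to check, and it read 12.2 N at the same angle (0.28 rad), so the screw had held and only the ratchet's play had unwound. The plate stayed about 12 mm below its starting height. I then eased the handle back and let go.
- **Bystanders:** The pixel-difference check did not come out clean, because shadows changed and the arm covered the tape from above. In the last pictures the bottle, spare discs, tape and brush stand where they started.

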